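# Clear the stencil-dyeing table into the clean-up tray

### The arm

A 7-joint arm with a two-finger parallel gripper is mounted at the origin on the work surface. World frame = base frame: x ahead of the robot, y to its left, z up, the work surface at z = 0. Lengths are in m, angles in degrees, forces in N, time in s.
With the tool pointing down it reaches from about 0.425 to 0.875 m from the base axis. Payload 4.7 kg.
Tool frame: the origin (TCP) lies at the centre of the arm's flange, where the gripper is bolted on; the fingertips stand 182 mm ahead of it and the grasp point (between the pads) lies 164 mm ahead of it; z points along the fingers, y is the line along which they close (so a half turn about z gives the same grasp; the last joint's range is limited). The gripper opens to 87 mm and grips with 3 to 60 N. Pads are 19 mm wide; open, the fingers measure 117 mm over their backs; the gripper's body (75 mm by 190 mm) begins 51 mm behind the grasp point.
Start: joints at [-68.004, 18.392, -4.016, 83.108, 1.295, 78.541, -3.26], TCP at [0.235, 0.606, 0.405] pointing down, gripper open.
Joint ranges: [-163.93, 163.93], [-17.29, 119.83], [-79.2, 71.16], [3.27, 140.29], [-89.18, 269.18], [5.43, 117.66], [-154.24, 154.24]. Speed limits (degrees/s): [147.25, 147.25, 180, 180, 180, 180, 180].

### API

Orientations are given as [roll, pitch, yaw] about the fixed x, y, z axes, in that order (R = Rz(yaw) Ry(pitch) Rx(roll)).
In Python, from cell import env gives the robot as it stands. The module is installed in compiled form; this text tells all that it offers.
- The arm moves only by the tool step_arm, never from a script. Its argument "steps" is one flat list of numbers, 5 for each row, row after row: the opening, from 0 (shut) to 1 (fully open), then the shift along the tool's x, y, z in mm, then the turn about the tool's z in degrees. In form: [grip, dx, dy, dz, roll, grip, dx, dy, dz, roll, ...]. A call has 1 to 12 rows; each row shifts and turns the commanded pose from where the row before left it, along the tool's axes as they then stand; what a row does not reach is not made up. A row lasts 1/8 s, in which the tool goes at most 62.5 mm and 10.7 degrees, less where a joint would pass 70% of its speed; a pose out of reach is approached as far as the arm can. A call with a gripper value outside its range is refused whole. The fingers move at their own pace and stop on an object; "grip_force" is the grip in N (left out, the last holds). Time passes only in rows, so rows that do not move let the fingers close. It gives the time, the measured TCP pose, the force, the opening and the grip force at its end, in the units of the state.
- env.get_obs(): the state, without advancing time (a new reading comes with each control period).
- env.read_camera(name): name is "scene" or "top" or "wrist"; returns a dict with "image" (420x560x3 uint8, red, green, blue), "camera_matrix" (3x3 intrinsics, pixels), "R" (3x3) and "t" (3): a world point X has camera coordinates R X + t. Camera axes: x right, y down, z forward; pixel columns grow to the right and rows downward; lengths in m; the calibration is good to about 2 mm. The wrist camera is an equidistant fisheye: a pixel r from the principal point sees the ray r / f radians off the axis. A picture is of the moment at which its call begins. There is no depth.
- env.sign_off(): hands the job in; it is judged then, once.
The state is a dict: "time_s": time; "qpos": joint angles; "joint_velocities": joint speeds; "effort": joint torques, N m; "tool_pos": TCP position; "tool_rot": TCP orientation; "force": force on the tool from outside, world axes, zero at the start; "wrist_torque": the same for the moment, N m; "grip_width": finger opening in m; "grasp_force": force on a finger pad.
Only numpy, scipy, OpenCV 4.12 (cv2) and the standard library are available. Lean on these libraries where they do the work, as an engineer would, in place of code of your own. Each camera call takes 0.05 s, during which the arm holds its last target. There are 200 camera calls.

### The job

Put the dyeing things away in the tray: stand the large dye cup, mouth-up, in the middle of the cork coaster and close it with its twin set mouth-down on it, rim on rim and well centred, and stand the large round brush on its bristles in the wide pot and the small round brush in the narrow pot. Leave the small cup and the flat brush where they stand, upright and unmoved.

Things in the scene. Friction and masses are not known exactly. Their poses are not given: they have to be found in the camera images.
- tray: Fixed low dark-wood clean-up tray, 130 mm (its x) by 350 mm (its y), walls 20 mm high and 7 mm thick, floor 7 mm thick. Origin: centre of its underside, on the table. Three fixed places stand in a row along its y axis, 110 mm apart (one at its middle): the cork coaster, the wide pot and the narrow pot, in an order that changes.
- coaster_top (a point): Flat round cork coaster fixed on the tray's floor, 90 mm across, 5 mm thick, no rim. The point is the centre of its top face, z up, 12 mm above the table.
- wide_pot_floor (a point): Wide shallow open steel pot fixed on the tray's floor: inside diameter 58 mm, outside 68 mm, rim 21 mm above its inner floor. The point is the centre of its inner floor (11 mm above the table), z up.
- narrow_pot_floor (a point): Narrow shallow open steel pot fixed on the tray's floor: inside diameter 44 mm, outside 54 mm, rim 21 mm above its inner floor. The point is the centre of its inner floor (11 mm above the table), z up.
- dye_cup_centre (a point): Glazed white straight-sided ceramic dye cup, 60 mm outside diameter (54 at the foot), 50 mm high, wall 5 mm, standing mouth-up on the table at the start (the only large cup that does). Point: its centre, half-way up (25 mm above its foot, 25 mm below its rim); z points up out of its mouth. Loose, about 120 g.
- cover_cup_centre (a point): Glazed white straight-sided ceramic dye cup, 60 mm outside diameter (54 at the foot), 50 mm high, wall 5 mm, the twin of dye_cup but standing mouth-down on the table at the start. Point: its centre, half-way up (25 mm above its downward rim, 25 mm below the closed end); z points up, away from its mouth. Loose, about 120 g.
- large_brush_centre (a point): Large round stencil brush standing upright on its dark bristles, 116 mm tall: bristles and bound shoulder 42 mm in diameter up to 64 mm, tapering to a plain round wooden handle 20 mm in diameter from 77 mm to the top. Point: half-way up its axis (58 mm above the bristle ends), z up to the handle. Loose, about 80 g.
- small_brush_centre (a point): Small round stencil brush standing upright on its dark bristles, 96 mm tall: bristles and bound shoulder 28 mm in diameter up to 53 mm, tapering to a plain round wooden handle 14 mm in diameter from 63 mm to the top. Point: half-way up its axis (48 mm above the bristle ends), z up to the handle. Loose, about 40 g.
- small_cup_centre (a point): Look-alike, to be left alone: white ceramic cup of the same height (50 mm) but only 40 mm in diameter, standing mouth-down. Point: its centre, half-way up, z up. Loose.
- flat_brush_centre (a point): Look-alike, to be left alone: flat oblong brush standing upright on its dark bristles, 105 mm tall, 62 mm (its y) by 26 mm (its x) at the shoulder, with a flat 30 by 18 mm handle. Point: half-way up its axis, z up. Loose.
There are look-alikes about, which are no part of the job. Leave any yellow look-alike of the part that bears dye_cup_centre alone.

How it is judged:
By the outcome, as a careful person would: the job done as asked, in the order asked, and still so for the second after the job is handed in, with the robot touching nothing.
It also fails if it takes over 134 s, if anything falls off the work surface, if the arm or the gripper's body presses on something with over 40 N, if the wrist force passes 120 N, or if a joint passes its speed limit or range.

## Working session

There is one attempt and no reset: what is moved stays moved. The work goes in short steps, Python scripts to look and compute and a tool call to move; the robot and the scene stay as the last step left them, time stands still between calls to the robot, and variables do not carry over. Pictures are saved under pics/ and viewed, at most 14 in all, crops included, and the job is handed in when it is done.

Besides the shell and the picture viewer there is one more tool, called after "Call:" by a JSON object that holds its "fn" and its "kwargs", one argument or row to a line. step_arm: Moves the arm, as the interface text tells. Its arguments: {"type":"object","properties":{"steps":{"type":"array","items":{"type":"number"}},"grip_force":{"type":"number"}},"required":["steps"]}

```bash
mkdir -p pics; cat > h.py <<'E'
import numpy as np, cv2
from cell import env
def shot(name,fn,crop=None,scale=1):
    c=env.read_camera(name); im=c["image"][:,:,::-1]
    np.savez(fn.replace('.png','.npz'),K=c["camera_matrix"],R=c["R"],t=c["t"],im=im)
    if crop: x0,y0,x1,y1=crop; im=im[y0:y1,x0:x1]
    if scale!=1: im=cv2.resize(im,None,fx=scale,fy=scale,interpolation=cv2.INTER_CUBIC)
    cv2.imwrite(fn,im); return c
def ray(c,u,v,z,fish=False):
    K=c["K"];R=c["R"];t=c["t"]
    x=(u-K[0,2])/K[0,0];y=(v-K[1,2])/K[1,1]
    if fish:
        th=np.hypot(x,y); d=np.array([x/th*np.sin(th),y/th*np.sin(th),np.cos(th)]) if th>1e-9 else np.array([0,0,1.])
    else: d=np.array([x,y,1.])
    d=R.T@d; o=-R.T@t
    return o+d*(z-o[2])/d[2]
E
python3 - <<'E'
from h import *
for n in ["top","scene"]:
    c=shot(n,f"pics/{n}0.png",scale=1.4); print(n,c["camera_matrix"].round(1).tolist(),c["R"].round(3).tolist(),c["t"].round(3))
o=env.get_obs()
for k in o: print(k,np.round(o[k],3))
E
```

```text
top [[386.7, 0.0, 280.9], [0.0, 386.7, 209.2], [0.0, 0.0, 1.0]] [[-0.009, -1.0, -0.03], [-0.999, 0.01, -0.046], [0.047, 0.03, -0.998]] [0.029 0.504 0.923]
scene [[390.1, 0.0, 279.7], [0.0, 390.1, 211.9], [0.0, 0.0, 1.0]] [[-0.137, 0.991, -0.008], [0.735, 0.096, -0.672], [-0.665, -0.098, -0.741]] [ 0.074 -0.321  1.332]
time_s 0.1
qpos [-68.003  18.434  -4.016  83.17    1.296  78.541  -3.258]
joint_velocities [-0.001 -0.111 -0.031 -0.215 -0.016 -0.087 -0.004]
effort [-0.0000e+00 -4.9257e+01 -4.0600e-01 -3.1340e+01 -6.4000e-02  4.0000e-02
  0.0000e+00]
tool_pos [0.235 0.606 0.404]
tool_rot [-1.79900e+02  6.00000e-03  1.58815e+02]
force [ 0.145 -0.536 -0.299]
wrist_torque [0.02  0.051 0.032]
grasp_force 0.0
grip_width 0.087
```

View pics/top0.png

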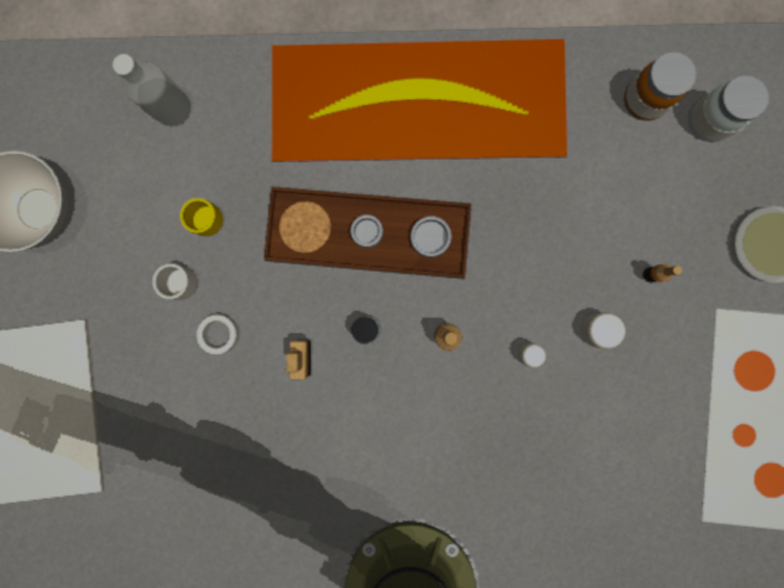

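View pics/scene0.png

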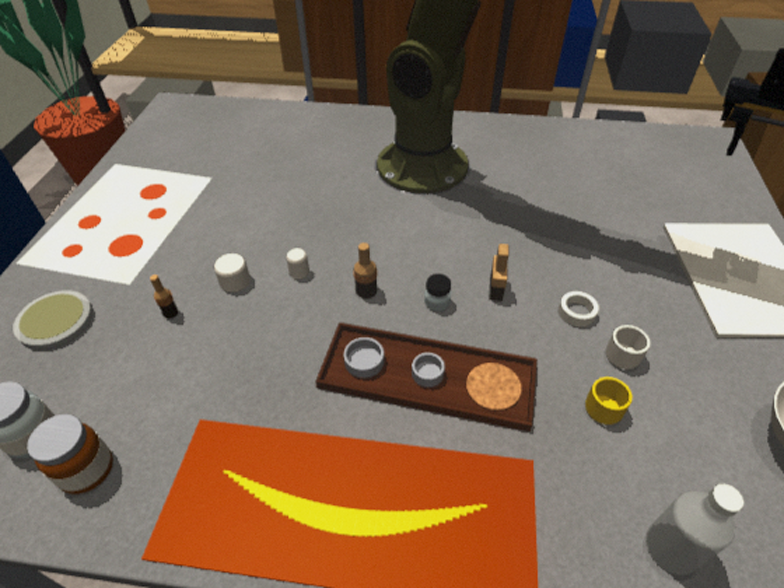

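Top-view candidates (1.4x pixels):
- **Dye cup:** white mouth-up cup (171,281), yellow cup (199,216) and flat ring (217,334). The white cup fits.
- **Cover cup:** large white (606,330) versus small (533,355). The large one fits.
- **Round brushes:** (448,337) large and (662,272) small. The oblong one at (298,360) is the flat brush, and (364,329) is a black-lidded jar.

I'll confirm these in enlarged crops.

```bash
python3 - <<'E'
from h import *
d=np.load("pics/top0.npz"); im=d["im"]
cs=[(171,281),(606,330),(448,337),(662,272),(304,227),(400,233)]
t=[]
for u,v in cs:
    u=int(u/1.4);v=int(v/1.4); p=cv2.resize(im[v-22:v+22,u-22:u+22],None,fx=6,fy=6,interpolation=cv2.INTER_CUBIC)
    for k in range(0,264,60): 
        cv2.line(p,(k+12,0),(k+12,5),(0,0,255),1); cv2.line(p,(0,k+12),(5,k+12),(0,0,255),1)
    t.append(p); print(u-22,v-22)
cv2.imwrite("pics/crops.png",np.vstack([np.hstack(t[:3]),np.hstack(t[3:])]))
E
```

```text
100 178
410 213
298 218
450 172
195 140
263 144
```

View pics/crops.png

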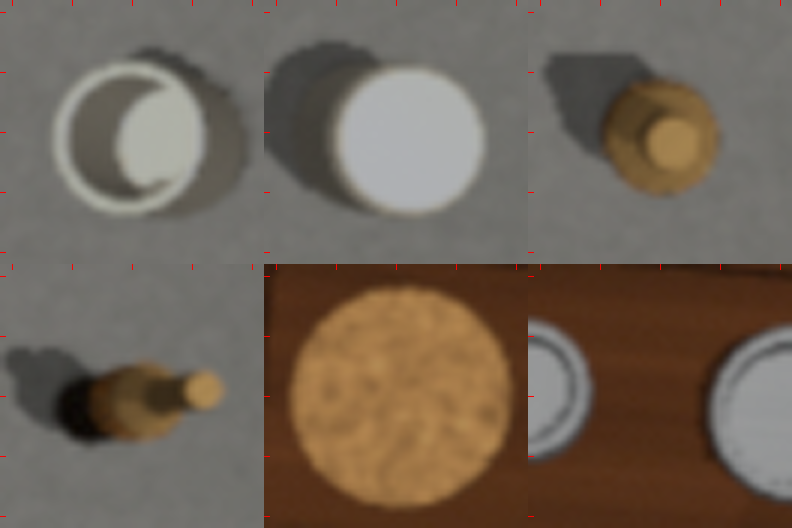

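The crops confirm the picks. The dye cup is mouth-up at ~(121,200), the cover cup is the closed white one at ~(434,236), the large brush tip is at ~(322,241), the small brush tip is at ~(483,192), and the coaster is at ~(217,162).

```bash
python3 - <<'E'
from h import *
d=np.load("pics/top0.npz")
f=lambda x,y,ox,oy,z: ray(d,ox+(x+.5)/6-.5,oy+(y+.5)/6-.5,z)
P=dict(dye=f(130,137,100,178,.05),cover=f(147,140,410,213,.05),large=f(145,143,298,218,.116),small=f(203,126,450,172,.096),coaster=f(136.5,133.5,195,140,.012),narrow=ray(d,261.2,164.5,.032),wide=ray(d,307.6,169,.032))
for k,(u,v) in dict(flat=(298,360),jar=(364,329),smallcup=(533,355),yellow=(199,216),ring=(217,334)).items(): P[k]=ray(d,u/1.4,v/1.4,.04)
for k in P: print(k,(P[k]*1000).round(1), round(float(np.hypot(*P[k][:2])),3))
print(np.degrees(np.arctan2(*(P["wide"]-P["coaster"])[[1,0]])),np.linalg.norm((P["wide"]-P["coaster"])[:2]))
c=shot("wrist","pics/w0.png"); print(c["camera_matrix"][0],c["R"].round(3).tolist(), (-c["R"].T@c["t"]).round(3))
E
```

```text
dye [526.9 398.3  50. ] 0.66
cover [ 437.7 -326.6   50. ] 0.546
large [429.6 -65.6 116. ] 0.435
small [ 531.8 -418.4   96. ] 0.677
coaster [621.6 178.5  12. ] 0.647
narrow [610.3  69.5  32. ] 0.614
wide [598.  -40.7  32. ] 0.599
flat [391.9 183.9  40. ] 0.433
jar [442.8  72.8  40. ] 0.449
smallcup [ 397.6 -206.9   40. ] 0.448
yellow [637.4 353.5  40. ] 0.729
ring [436.5 321.2  40. ] 0.542
-96.13806832713269 0.22046009772928754
[325.1922621    0.         285.09320798] [[0.361, 0.933, -0.002], [0.897, -0.346, 0.275], [0.256, -0.101, -0.961]] [0.165 0.633 0.383]
```

Call:
{"fn": "step_arm", "kwargs": {
  "steps": [1, -43, -11, 0, 0, 1, -43, -11, 0, 0, 1, -43, -11, 0, 0, 1, -43, -11, 0, 0, 1, -43, -11, 0, 0, 1, -43, -11, 0, 0, 1, -44, -11, 0, 0, 1, -44, -11, 0, 0, 1, 0, 0, 30, 0, 1, 0, 0, 30, 0, 1, 0, 0, 0, 0],
  "grip_force": 8
}}

```text
time_s: 1.52
tool_pos: [0.5249, 0.3984, 0.3416]
tool_rot: [-179.7, -0.2, 158.8]
force: [-0.7, 0.5, -0.6]
grip_width: 0.0868
grasp_force: 0.0
```

```bash
cat >> h.py <<'E'
def go(x,y,zg,yaw=None):
    """print shift (tool axes, mm) to bring grasp point to x,y,zg (mm)"""
    o=env.get_obs(); p=np.array(o["tool_pos"])*1000; y0=o["tool_rot"][2]; a=np.radians(y0)
    R=np.array([[np.cos(a),np.sin(a)],[np.sin(a),-np.cos(a)]])
    dxy=R@np.array([x-p[0],y-p[1]])
    print("grasp at",p.round(1)[:2],(p[2]-164).round(1),"rot",np.round(o["tool_rot"],1),"w",o["grip_width"],"F",np.round(o["force"],1),"t",o["time_s"])
    print("dx,dy,dz",dxy.round(1),(p[2]-164-zg).round(1),"turn",None if yaw is None else round((y0-yaw+180)%360-180,1))
E
python3 - <<'E'
from h import *
go(527,398,150)
shot("wrist","pics/w1.png")
E
```

```text
grasp at [524.9 398.4] 177.6 rot [-179.7   -0.2  158.8] w 0.08684448075835569 F [-0.7  0.5 -0.6] t 1.525
dx,dy,dz [-2.1  0.4] 27.6 turn None
```

View pics/w1.png

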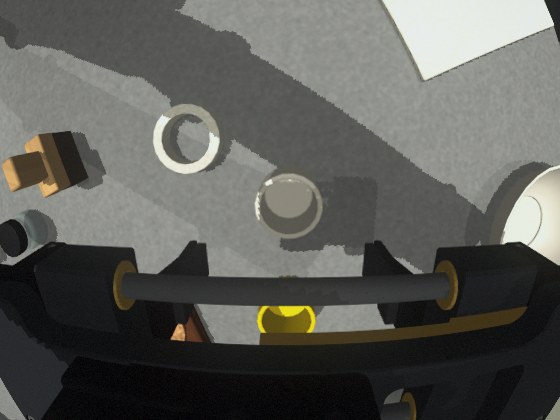

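The wrist view shows the dye cup rim at about (288,206), midway between the fingers (197 and 375). I'll descend and squeeze it in two directions to centre it.

Call:
{"fn": "step_arm", "kwargs": {
  "steps": [1, -1, 0, 36, 0, 1, -1, 0, 36, 0, 1, 0, 0, 35, 0, 1, 0, 0, 30, 0, 1, 0, 0, 5, 0, 0, 0, 0, 0, 0, 0, 0, 0, 0, 0, 0, 0, 0, 0, 0, 0, 0, 0, 0, 0, 0, 0, 0, 0, 0, 0, 0, 0, 0, 0],
  "grip_force": 6
}}

```text
time_s: 2.95
tool_pos: [0.528, 0.3985, 0.2039]
tool_rot: [179.9, 0.0, 158.8]
force: [-1.6, -0.9, 5.9]
grip_width: 0.0602
grasp_force: 6.0
```

Call:
{"fn": "step_arm", "kwargs": {
  "steps": [1, 0, 0, 0, 0, 1, 0, 0, 0, 0, 1, 0, 0, 0, 0, 1, 0, 0, 0, 10, 1, 0, 0, 0, 10, 1, 0, 0, 0, 10, 1, 0, 0, 0, 10, 1, 0, 0, 0, 10, 1, 0, 0, 0, 10, 1, 0, 0, 0, 10, 1, 0, 0, 0, 10, 1, 0, 0, 0, 10]
}}

```text
time_s: 4.45
tool_pos: [0.5275, 0.3983, 0.2025]
tool_rot: [-180.0, 0.0, 68.5]
force: [-0.7, 0.3, 0.2]
grip_width: 0.0868
grasp_force: 0.0
```

Call:
{"fn": "step_arm", "kwargs": {
  "steps": [0.95, 0, 0, 0, 0, 0, 0, 0, 0, 0, 0, 0, 0, 0, 0, 0, 0, 0, 0, 0, 0, 0, 0, 0, 0, 0, 0, 0, 0, 0],
  "grip_force": 6
}}

```text
time_s: 5.2
tool_pos: [0.5275, 0.3983, 0.2028]
tool_rot: [-180.0, 0.0, 68.8]
force: [-1.0, 0.8, -0.0]
grip_width: 0.0596
grasp_force: 6.0
```

Call:
{"fn": "step_arm", "kwargs": {
  "steps": [0, 0, 0, 0, 0, 0, 0, 0, -20, 0, 0, 0, 0, -45, 0, 0, 0, 0, -45, 0, 0, -31, 21, 0, 0, 0, -31, 21, 0, 0, 0, -31, 21, 0, 0, 0, -31, 21, 0, 0, 0, -31, 21, 0, 0, 0, -31, 21, 0, 0, 0, -32, 21, 0, 0, 0, -32, 21, 0, 0],
  "grip_force": 20
}}

```text
time_s: 6.7
tool_pos: [0.5943, 0.1029, 0.3143]
tool_rot: [179.9, -0.1, 68.8]
force: [-0.5, -0.9, -1.8]
grip_width: 0.0588
grasp_force: 20.0
```

Call:
{"fn": "step_arm", "kwargs": {
  "steps": [0, 0, 0, 0, 0, 0, 0, 0, 0, 0]
}}

```text
time_s: 6.95
tool_pos: [0.594, 0.1047, 0.3137]
tool_rot: [180.0, -0.1, 68.8]
force: [-0.5, 0.6, -2.2]
grip_width: 0.0594
grasp_force: 20.0
```

```bash
cat >> h.py <<'E'
def cork(d,fish):
    im=d["im"]; h=cv2.cvtColor(im,cv2.COLOR_BGR2HSV)
    m=cv2.inRange(h,(8,80,110),(20,190,255)); m=cv2.morphologyEx(m,cv2.MORPH_CLOSE,np.ones((5,5)))
    C,_=cv2.findContours(m,cv2.RETR_EXTERNAL,cv2.CHAIN_APPROX_NONE)
    for c in sorted(C,key=cv2.contourArea)[-3:]:
        q=np.array([ray(d,u,v,.012,fish)[:2]*1000 for u,v in c[:,0]],np.float32)
        (x,y),(w,hh),_=cv2.fitEllipse(q) if len(q)>5 else ((0,0),(0,0),0)
        print(cv2.contourArea(c),c[:,0].mean(0).round(),"xy",round(x,1),round(y,1),"diam",round(w,1),round(hh,1))
E
python3 - <<'E'
from h import *
go(621.6,178.5,51)
shot("wrist","pics/w2.png")
for n,f in (("top0",0),("scene0",0),("w2",1)): print(n); cork(np.load(f"pics/{n}.npz"),f)
E
```

```text
grasp at [594.  104.7] 149.7 rot [ 1.80e+02 -1.00e-01  6.88e+01] w 0.05939358946248087 F [-0.5  0.6 -2.2] t 6.95
dx,dy,dz [78.8 -1. ] 98.7 turn None
top0
299.0 [211. 257.] xy 389.7 193.2 diam 34.8 70.8
643.0 [538. 265.] xy 367.4 -581.3 diam 66.3 67.0
1023.0 [217. 162.] xy 621.9 178.6 diam 88.5 89.2
scene0
908.0 [51. 83.] xy -91.8 -967.0 diam 165.9 211.4
1020.0 [352. 275.] xy 619.9 179.0 diam 89.3 89.7
3755.0 [144.  41.] xy -518.6 -763.2 diam 346.7 787.5
w2
1381.5 [ 50. 219.] xy 335.0 183.8 diam 31.6 156.3
5915.0 [304. 201.] xy 613.9 84.0 diam 101.8 160.2
8232.0 [284. 116.] xy 621.0 178.7 diam 88.0 90.0
```

View pics/w2.png

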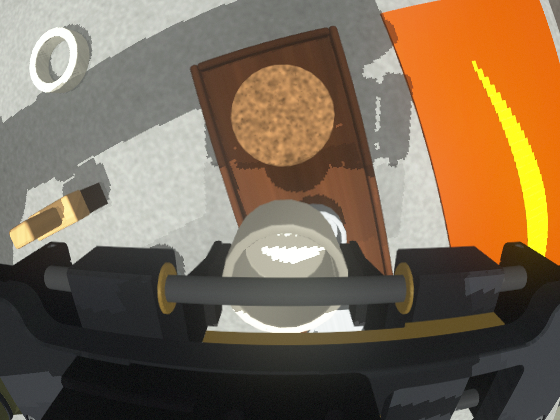

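The coaster centre is (621.0,178.7) from all three cameras, and the wrist view shows it at (284,116) with the cup upright in the grip.

Call:
{"fn": "step_arm", "kwargs": {
  "steps": [0, 26, 0, 0, 0, 0, 26, -1, 0, 0, 0, 26, 0, 0, 0, 0, 0, 0, 40, 0, 0, 0, 0, 40, 0, 0, 0, 0, 10, 0, 0, 0, 0, 0, 0, 0, 0, 0, 0, 0]
}}

```text
time_s: 8.0
tool_pos: [0.6221, 0.1782, 0.2247]
tool_rot: [179.9, -0.1, 68.8]
force: [0.3, 0.5, -0.7]
grip_width: 0.0587
grasp_force: 20.0
```

```bash
python3 -c "
from h import *
go(621,178.7,51)"
```

```text
grasp at [622.1 178.2] 60.7 rot [ 1.799e+02 -1.000e-01  6.880e+01] w 0.05874723937684397 F [ 0.3  0.5 -0.7] t 8.0
dx,dy,dz [ 0.1 -1.3] 9.7 turn None
```

Call:
{"fn": "step_arm", "kwargs": {
  "steps": [0, 0, -1, 4, 0, 0, 0, 0, 3, 0, 0, 0, 0, 1.5, 0, 0, 0, 0, 1, 0, 0, 0, 0, 0, 0, 0, 0, 0, 0, 0]
}}

```text
time_s: 8.75
tool_pos: [0.6203, 0.1778, 0.2147]
tool_rot: [-180.0, -0.0, 68.8]
force: [-3.1, -0.2, 6.5]
grip_width: 0.0587
grasp_force: 20.0
```

Call:
{"fn": "step_arm", "kwargs": {
  "steps": [0.5, 0, 0, 0, 0, 0.9, 0, 0, 0, 0, 1, 0, 0, 0, 0, 1, 0, 0, 0, 0, 1, 0, 0, -30, 0, 1, 0, 0, -50, 0, 1, 0, 0, -50, 0, 1, 0, 0, -30, 0]
}}

```text
time_s: 9.75
tool_pos: [0.6207, 0.1777, 0.3763]
tool_rot: [179.8, -0.1, 68.8]
force: [0.1, -0.2, 0.8]
grip_width: 0.087
grasp_force: 0.0
```

Call:
{"fn": "step_arm", "kwargs": {
  "steps": [1, -53, 1, 0, 0, 1, -54, 1, 0, 0, 1, -54, 1, 0, 0, 1, -54, 1, 0, 0, 1, -54, 1, 0, 0, 1, -53, 1, 0, 0, 1, -54, 1, 0, 0, 1, -54, 1, 0, 0, 1, -53, 2, 0, 0, 1, -54, 2, 0, 0, 1, 0, 0, 10, 0, 1, 0, 0, 0, 0]
}}

```text
time_s: 11.25
tool_pos: [0.4372, -0.3266, 0.3623]
tool_rot: [-179.9, -0.0, 68.8]
force: [-0.1, 0.6, -0.4]
grip_width: 0.0871
grasp_force: 0.0
```

```bash
python3 - <<'E'
from h import *
go(437.7,-326.6,35)
shot("wrist","pics/w3.png")
E
```

```text
grasp at [ 437.2 -326.6] 198.3 rot [-179.9   -0.    68.8] w 0.0870719272578456 F [-0.1  0.6 -0.4] t 11.25
dx,dy,dz [0.2 0.4] 163.3 turn None
```

View pics/w3.png

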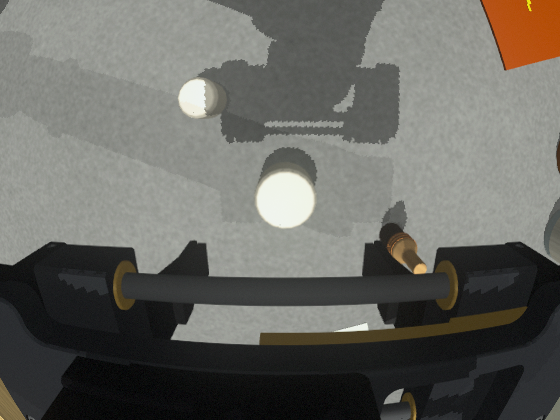

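The cover cup is at (286,199), centred between the fingers and clear of the small brush at (405,255). I'll repeat the two-way squeeze here.

Call:
{"fn": "step_arm", "kwargs": {
  "steps": [1, 0, 0, 40, 0, 1, 0, 0, 40, 0, 1, 0, 0, 40, 0, 1, 0, 0, 35, 0, 1, 0, 0, 8, 0, 0, 0, 0, 0, 0, 0, 0, 0, 0, 0, 0, 0, 0, 0, 0, 0, 0, 0, 0, 0, 0, 0, 0, 0, 0, 0, 0, 0, 0, 0],
  "grip_force": 6
}}

```text
time_s: 12.68
tool_pos: [0.4377, -0.3274, 0.2012]
tool_rot: [179.9, -0.0, 68.8]
force: [-0.4, 0.7, 6.5]
grip_width: 0.0593
grasp_force: 6.0
```

Call:
{"fn": "step_arm", "kwargs": {
  "steps": [1, 0, 0, 0, 0, 1, 0, 0, 0, 0, 1, 0, 0, 0, 0, 1, 0, 0, 0, 10, 1, 0, 0, 0, 10, 1, 0, 0, 0, 10, 1, 0, 0, 0, 10, 1, 0, 0, 0, 10, 1, 0, 0, 0, 10, 1, 0, 0, 0, 10, 1, 0, 0, 0, 10, 1, 0, 0, 0, 10]
}}

```text
time_s: 14.18
tool_pos: [0.4374, -0.327, 0.2001]
tool_rot: [180.0, 0.0, -21.5]
force: [0.0, 0.9, -0.6]
grip_width: 0.0868
grasp_force: 0.0
```

Call:
{"fn": "step_arm", "kwargs": {
  "steps": [0.95, 0, 0, 0, 0, 0, 0, 0, 0, 0, 0, 0, 0, 0, 0, 0, 0, 0, 0, 0, 0, 0, 0, 0, 0, 0, 0, 0, 0, 0],
  "grip_force": 6
}}

```text
time_s: 14.92
tool_pos: [0.4374, -0.3271, 0.2003]
tool_rot: [-180.0, -0.0, -21.2]
force: [-0.3, 1.0, 0.8]
grip_width: 0.0603
grasp_force: 6.0
```

Call:
{"fn": "step_arm", "kwargs": {
  "steps": [0, 0, 0, 0, 0, 0, 0, 0, -20, 0, 0, 0, 0, -50, 0, 0, 0, 0, -50, -10, 0, 0, 0, -40, -10, 0, 0, 0, 0, -10, 0, 0, 0, 0, -10, 0, 0, 0, 0, -10, 0, 0, 0, 0, -10, 0, 0, 0, 0, -10, 0, 0, 0, 0, -10, 0, 0, 0, 0, -10],
  "grip_force": 20
}}

```text
time_s: 16.42
tool_pos: [0.437, -0.3272, 0.36]
tool_rot: [-180.0, -0.0, 69.1]
force: [0.1, 0.1, -2.3]
grip_width: 0.0592
grasp_force: 20.0
```

Call:
{"fn": "step_arm", "kwargs": {
  "steps": [0, 45, -1, 0, 0, 0, 45, -1, 0, 0, 0, 45, -1, 0, 0, 0, 45, -1, 0, 0, 0, 45, -1, 0, 0, 0, 45, -1, 0, 0, 0, 45, -1, 0, 0, 0, 45, -1, 0, 0, 0, 45, -1, 0, 0, 0, 45, -1, 0, 0, 0, 0, 0, 0, 0, 0, 0, 0, 0, 0]
}}

```text
time_s: 17.92
tool_pos: [0.5905, 0.0954, 0.3598]
tool_rot: [-180.0, 0.1, 68.8]
force: [-0.4, -0.2, -0.7]
grip_width: 0.0592
grasp_force: 20.0
```

```bash
python3 - <<'E'
from h import *
go(620.5,177.8,98)
shot("wrist","pics/w4.png")
E
```

```text
grasp at [590.5  95.4] 195.8 rot [-1.80e+02  1.00e-01  6.88e+01] w 0.059188146931534416 F [-0.4 -0.2 -0.7] t 17.925
dx,dy,dz [87.7 -1.9] 97.8 turn None
```

View pics/w4.png

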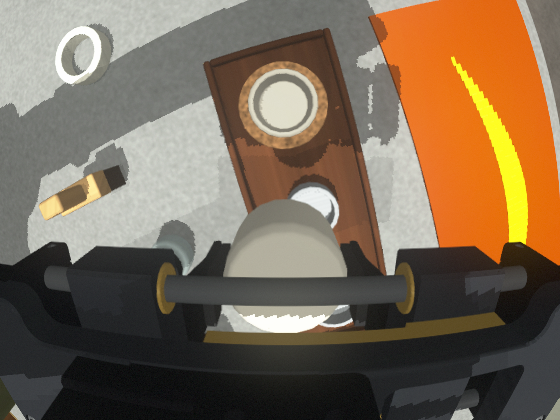

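The dye cup stands on the coaster with its rim at about (283,102). I'll check its centre against the planned drop point.

```bash
python3 - <<'E'
from h import *
d=np.load("pics/w4.npz")
h=cv2.cvtColor(d["im"],cv2.COLOR_BGR2HSV); m=((h[:,:,1]<45)&(h[:,:,2]>150)).astype(np.uint8); m[:60]=0;m[145:]=0;m[:,:235]=0;m[:,332:]=0
c=max(cv2.findContours(m,0,1)[0],key=cv2.contourArea)
q=np.array([ray(d,u,v,.062,True)[:2]*1000 for u,v in cv2.convexHull(c)[:,0]],np.float32)
print(cv2.boundingRect(c),cv2.fitEllipse(q), cv2.minEnclosingCircle(q))
cork(d,True)
E
```

```text
(248, 69, 70, 68) ((620.7398071289062, 178.5681915283203), (58.112613677978516, 58.26376724243164), 19.236452102661133) ((620.6465454101562, 178.6534881591797), 29.343660354614258)
210.0 [378.  25.] xy 742.7 225.6 diam 13.1 32.0
1283.5 [ 71. 198.] xy 352.8 184.9 diam 30.6 144.1
13327.0 [306. 166.] xy 616.7 99.8 diam 119.6 249.5
```

Call:
{"fn": "step_arm", "kwargs": {
  "steps": [0, 30, -1, 0, 0, 0, 30, -1, 0, 0, 0, 28, 0, 0, 0, 0, 0, 0, 40, 0, 0, 0, 0, 40, 0, 0, 0, 0, 5, 0, 0, 0, 0, 0, 0, 0, 0, 0, 0, 0]
}}

```text
time_s: 18.98
tool_pos: [0.6215, 0.1784, 0.2776]
tool_rot: [179.8, -0.1, 68.8]
force: [1.1, -0.3, -1.2]
grip_width: 0.0597
grasp_force: 20.0
```

```bash
python3 -c "
from h import *
go(620.5,177.8,98)"
```

```text
grasp at [621.5 178.4] 113.6 rot [ 1.798e+02 -1.000e-01  6.880e+01] w 0.05968472748039827 F [ 1.1 -0.3 -1.2] t 18.975
dx,dy,dz [-0.9 -0.7] 15.6 turn None
```

Call:
{"fn": "step_arm", "kwargs": {
  "steps": [0, -0.5, -0.5, 7, 0, 0, 0, 0, 5, 0, 0, 0, 0, 2, 0, 0, 0, 0, 1, 0, 0, 0, 0, 0, 0, 0, 0, 0, 0, 0]
}}

```text
time_s: 19.73
tool_pos: [0.62, 0.1785, 0.2623]
tool_rot: [-180.0, -0.1, 68.8]
force: [-4.0, -0.7, 10.0]
grip_width: 0.0595
grasp_force: 20.1
```

Call:
{"fn": "step_arm", "kwargs": {
  "steps": [0, 0, 0, -0.5, 0, 0.72, 0, 0, 0, 0, 0.8, 0, 0, 0, 0, 1, 0, 0, 0, 0, 1, 0, 0, 0, 0, 1, 0, 0, -20, 0, 1, 0, 0, -40, 0, 1, 0, 0, -50, 0, 1, 0, 0, -50, 0]
}}

```text
time_s: 20.85
tool_pos: [0.6198, 0.1781, 0.424]
tool_rot: [179.9, -0.1, 68.8]
force: [1.5, -0.4, 0.2]
grip_width: 0.087
grasp_force: 0.0
```

Call:
{"fn": "step_arm", "kwargs": {
  "steps": [1, -49, -15, 0, 0, 1, -49, -15, 0, 0, 1, -49, -15, 0, 0, 1, -49, -15, 0, 0, 1, -50, -15, 0, 0, 1, -50, -15, 0, 0, 1, 0, 0, 0, 0, 1, 0, 0, 0, 0]
}}

```text
time_s: 21.85
tool_pos: [0.4292, -0.0651, 0.4218]
tool_rot: [179.9, -0.2, 68.8]
force: [1.1, 0.6, 0.6]
grip_width: 0.0871
grasp_force: 0.0
```

```bash
python3 - <<'E'
from h import *
go(429.6,-65.6,100)
shot("wrist","pics/w5.png")
E
```

```text
grasp at [429.2 -65.1] 257.8 rot [179.9  -0.2  68.8] w 0.08707427945834452 F [1.1 0.6 0.6] t 21.85
dx,dy,dz [-0.3  0.6] 157.8 turn None
```

View pics/w5.png

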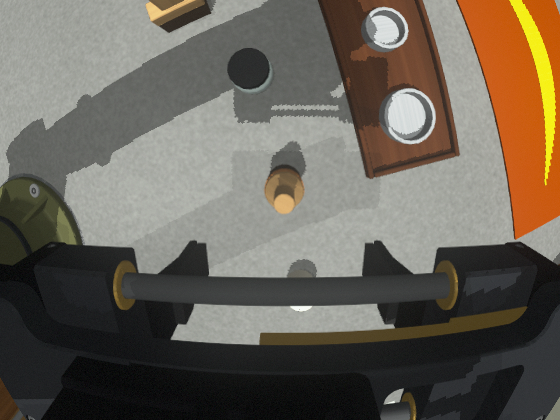

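The large brush handle tip is at (284,202) and the wide pot at (409,116). I'll compute both positions.

```bash
python3 - <<'E'
from h import *
d=np.load("pics/w5.npz")
p=ray(d,284,202,.116,True)*1000; print(p, ray(d,409,116,.032,True)*1000, ray(d,386,29,.032,True)*1000)
go(p[0],p[1],100)
E
```

```text
[429.46130791 -63.9340649  116.        ] [596.44644621 -39.42685996  32.        ] [606.91662156  67.13454918  32.        ]
grasp at [429.4 -64.5] 257.5 rot [ 1.799e+02 -1.000e-01  6.880e+01] w 0.08711820374195231 F [-0.2  0.9  0.3] t 21.9
dx,dy,dz [ 0.5 -0.2] 157.5 turn None
```

Call:
{"fn": "step_arm", "kwargs": {
  "steps": [1, 0, 0, 40, 0, 1, 0, 0, 40, 0, 1, 0, 0, 40, 0, 1, 0, 0, 30, 0, 1, 0, 0, 8, 0, 1, 0, 0, 0, 0, 0.4, 0, 0, 0, 0, 0, 0, 0, 0, 0, 0, 0, 0, 0, 0, 0, 0, 0, 0, 0, 0, 0, 0, 0, 0, 0, 0, 0, 0, 0],
  "grip_force": 6
}}

```text
time_s: 23.4
tool_pos: [0.4291, -0.065, 0.2628]
tool_rot: [180.0, -0.0, 68.8]
force: [0.6, -0.5, 0.6]
grip_width: 0.0353
grasp_force: 0.0
```

Call:
{"fn": "step_arm", "kwargs": {
  "steps": [0, 0, 0, 0, 0, 0, 0, 0, -10, 0, 0, 0, 0, -30, 0, 0, 0, 0, -30, 0, 0, 0, 0, -30, 0, 0, 0, 0, 0, 0],
  "grip_force": 20
}}

```text
time_s: 24.15
tool_pos: [0.4299, -0.0653, 0.3653]
tool_rot: [179.8, -0.2, 68.8]
force: [0.4, 0.4, -0.0]
grip_width: 0.0201
grasp_force: 20.0
```

```bash
python3 - <<'E'
from h import *
go(598-.6,-40.2,130)
shot("wrist","pics/w6.png")
E
```

```text
grasp at [429.9 -65.3] 201.3 rot [179.8  -0.2  68.8] w 0.020075253045368214 F [ 0.4  0.4 -0. ] t 24.15
dx,dy,dz [ 83.9 147.1] 71.3 turn None
```

View pics/w6.png

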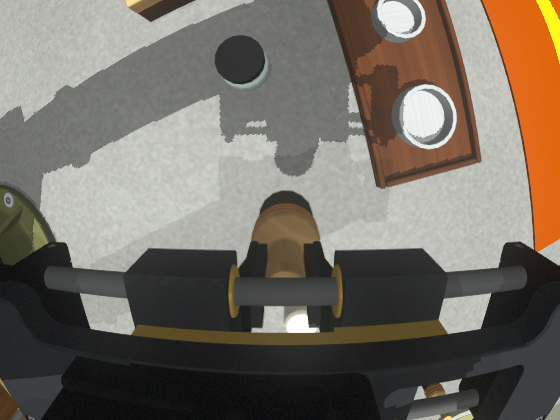

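The brush is lifted and held, with its bristles visible at (287,195) and its shadow detached. I'll take it to the wide pot.

Call:
{"fn": "step_arm", "kwargs": {
  "steps": [0, 21, 37, 0, 0, 0, 21, 37, 0, 0, 0, 21, 37, 0, 0, 0, 21, 36, 0, 0, 0, 0, 0, 30, 0, 0, 0, 0, 30, 0, 0, 0, 0, 5, 0, 0, 0, 0, 0, 0, 0, 0, 0, 0, 0],
  "grip_force": 15
}}

```text
time_s: 25.32
tool_pos: [0.5969, -0.0399, 0.299]
tool_rot: [179.9, -0.1, 68.8]
force: [0.6, 0.5, -0.9]
grip_width: 0.0197
grasp_force: 15.0
```

```bash
python3 - <<'E'
from h import *
go(597.4,-40.2,110)
shot("scene","pics/s1.png",crop=(180,180,400,330),scale=3.5)
E
```

```text
grasp at [596.9 -39.9] 135.0 rot [ 1.799e+02 -1.000e-01  6.880e+01] w 0.019731739569161126 F [ 0.6  0.5 -0.9] t 25.325
dx,dy,dz [-0.1  0.6] 25.0 turn None
```

View pics/s1.png

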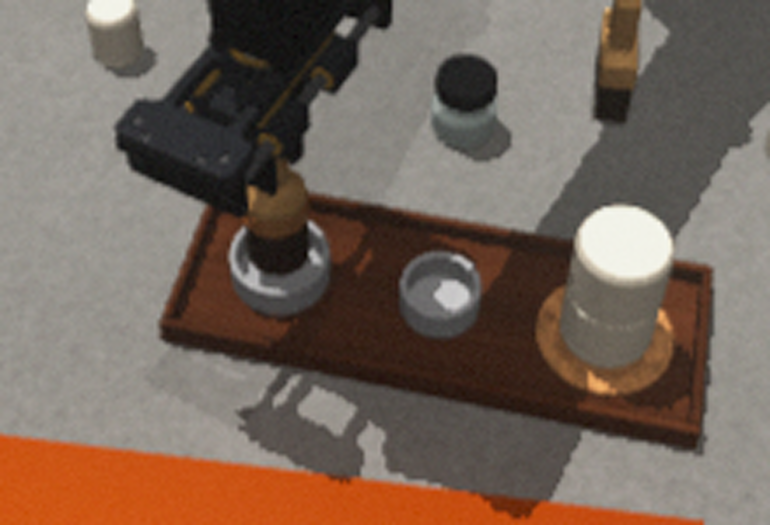

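The cups are stacked neatly at (618,290), with the seam at (622,320) and centred on the coaster. The large brush hangs upright over the wide pot at (280,260), so I'll lower it.

Call:
{"fn": "step_arm", "kwargs": {
  "steps": [0, 0, 0.5, 6, 0, 0, 0, 0, 4, 0, 0, 0, 0, 3, 0, 0, 0, 0, 3, 0, 0, 0, 0, 0, 0]
}}

```text
time_s: 26.0
tool_pos: [0.5969, -0.0399, 0.2815]
tool_rot: [-180.0, 0.0, 68.8]
force: [0.2, 0.7, -0.6]
grip_width: 0.0193
grasp_force: 15.0
```

Grip height is 117.5 with no contact yet.

Call:
{"fn": "step_arm", "kwargs": {
  "steps": [0, 0, 0, 2, 0, 0, 0, 0, 2, 0, 0, 0, 0, 0, 0]
}}

```text
time_s: 26.38
tool_pos: [0.5969, -0.0399, 0.2777]
tool_rot: [-180.0, -0.0, 68.8]
force: [0.5, -0.2, -0.3]
grip_width: 0.0196
grasp_force: 15.0
```

Call:
{"fn": "step_arm", "kwargs": {
  "steps": [0, 0, 0, 1, 0, 0, 0, 0, 1, 0, 0, 0, 0, 1, 0, 0, 0, 0, 0, 0]
}}

```text
time_s: 26.88
tool_pos: [0.5976, -0.0403, 0.2773]
tool_rot: [179.9, -0.1, 68.8]
force: [-4.0, 0.7, 13.4]
grip_width: 0.0198
grasp_force: 15.0
```

Call:
{"fn": "step_arm", "kwargs": {
  "steps": [0, 0, 0, -1, 0, 0.4, 0, 0, 0, 0, 0.6, 0, 0, 0, 0, 0.9, 0, 0, 0, 0, 1, 0, 0, 0, 0, 1, 0, 0, 0, 0, 1, 0, 0, 0, 0, 1, 0, 0, -20, 0, 1, 0, 0, -40, 0, 1, 0, 0, -50, 0, 1, 0, 0, -30, 0]
}}

```text
time_s: 28.25
tool_pos: [0.5972, -0.0407, 0.42]
tool_rot: [179.8, -0.1, 68.8]
force: [0.9, 1.0, -0.5]
grip_width: 0.0869
grasp_force: 0.0
```

Call:
{"fn": "step_arm", "kwargs": {
  "steps": [1, -47, 9, 0, 0, 1, -47, 9, 0, 0, 1, -47, 9, 0, 0, 1, -47, 9, 0, 0, 1, -47, 10, 0, 0, 1, -47, 10, 0, 0, 1, -47, 9, 0, 0, 1, -47, 10, 0, 0, 1, 0, 0, 0, 0, 1, 0, 0, 0, 0]
}}

```text
time_s: 29.5
tool_pos: [0.5311, -0.4174, 0.4167]
tool_rot: [179.9, -0.0, 68.8]
force: [-0.9, -0.3, -0.6]
grip_width: 0.0865
grasp_force: 0.0
```

```bash
python3 - <<'E'
from h import *
go(531.8,-418.4,84)
shot("wrist","pics/w7.png")
E
```

```text
grasp at [ 531.1 -417.4] 252.7 rot [179.9  -0.   68.8] w 0.08653023568544446 F [-0.9 -0.3 -0.6] t 29.5
dx,dy,dz [-0.7  1. ] 168.7 turn None
```

View pics/w7.png

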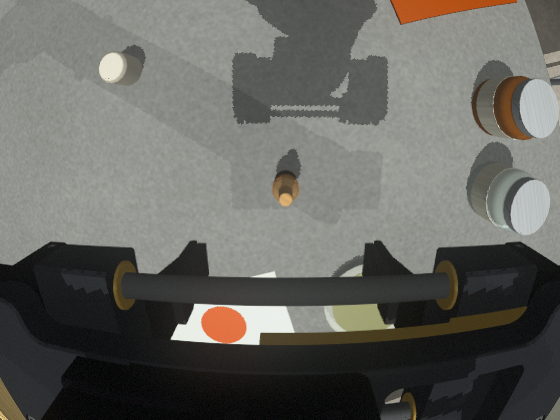

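The small brush tip is at (286,198), centred between the fingers.

```bash
python3 - <<'E'
from h import *
d=np.load("pics/w7.npz")
p=ray(d,286,198,.096,True)*1000; print(p)
go(p[0],p[1],84)
E
```

```text
[ 532.7908296  -417.45054719   96.        ]
grasp at [ 531.8 -416.5] 252.5 rot [ 1.80e+02 -1.00e-01  6.89e+01] w 0.08675778167978912 F [-0.1  0.4 -0.5] t 29.55
dx,dy,dz [-0.5  1.3] 168.5 turn None
```

Call:
{"fn": "step_arm", "kwargs": {
  "steps": [1, -0.5, 1, 40, 0, 1, 0, 0, 40, 0, 1, 0, 0, 40, 0, 1, 0, 0, 35, 0, 1, 0, 0, 12, 0, 1, 0, 0, 2, 0, 0.4, 0, 0, 0, 0, 0, 0, 0, 0, 0, 0, 0, 0, 0, 0, 0, 0, 0, 0, 0, 0, 0, 0, 0, 0, 0, 0, 0, 0, 0],
  "grip_force": 6
}}

```text
time_s: 31.05
tool_pos: [0.5318, -0.4184, 0.2467]
tool_rot: [-180.0, -0.0, 68.8]
force: [0.2, -0.3, -0.5]
grip_width: 0.0349
grasp_force: 0.0
```

Call:
{"fn": "step_arm", "kwargs": {
  "steps": [0, 0, 0, 0, 0, 0, 0, 0, 0, 0, 0, 0, 0, 0, 0, 0, 0, 0, 0, 0],
  "grip_force": 12
}}

```text
time_s: 31.55
tool_pos: [0.5317, -0.4184, 0.2467]
tool_rot: [-180.0, -0.0, 68.8]
force: [0.2, -0.6, 0.0]
grip_width: 0.0141
grasp_force: 12.0
```

Call:
{"fn": "step_arm", "kwargs": {
  "steps": [0, 0, 0, -20, 0, 0, 0, 0, -50, 0, 0, 0, 0, -55, 0, 0, 0, 0, -55, 0, 0, 0, 0, 0, 0, 0, 0, 0, 0, 0]
}}

```text
time_s: 32.3
tool_pos: [0.5315, -0.4184, 0.4273]
tool_rot: [180.0, -0.0, 68.8]
force: [-0.6, 0.5, -0.1]
grip_width: 0.0141
grasp_force: 12.0
```

Call:
{"fn": "step_arm", "kwargs": {
  "steps": [0, 48, -10, 0, 0, 0, 48, -10, 0, 0, 0, 48, -10, 0, 0, 0, 48, -10, 0, 0, 0, 48, -10, 0, 0, 0, 48, -10, 0, 0, 0, 48, -11, 0, 0, 0, 48, -11, 0, 0, 0, 49, -11, 0, 0, 0, 49, -11, 0, 0, 0, 0, 0, 0, 0, 0, 0, 0, 0, 0]
}}

```text
time_s: 33.8
tool_pos: [0.6086, 0.0682, 0.4255]
tool_rot: [-179.9, 0.1, 68.8]
force: [-0.9, -0.7, -0.0]
grip_width: 0.0137
grasp_force: 12.0
```

Call:
{"fn": "step_arm", "kwargs": {
  "steps": [0, 0, 0, 40, 0, 0, 0, 0, 40, 0, 0, 0, 0, 40, 0, 0, 0, 0, 20, 0, 0, 0, 0, 0, 0, 0, 0, 0, 0, 0]
}}

```text
time_s: 34.55
tool_pos: [0.6097, 0.0679, 0.2884]
tool_rot: [179.9, -0.1, 68.8]
force: [-0.2, 0.6, 0.6]
grip_width: 0.0142
grasp_force: 12.0
```

```bash
python3 - <<'E'
from h import *
go(609.5,69.3,94)
shot("scene","pics/s2.png",crop=(180,180,400,330),scale=3.5)
E
```

```text
grasp at [609.7  67.9] 124.4 rot [ 1.799e+02 -1.000e-01  6.880e+01] w 0.014236173771305417 F [-0.2  0.6  0.6] t 34.55
dx,dy,dz [ 1.2 -0.7] 30.4 turn None
```

View pics/s2.png

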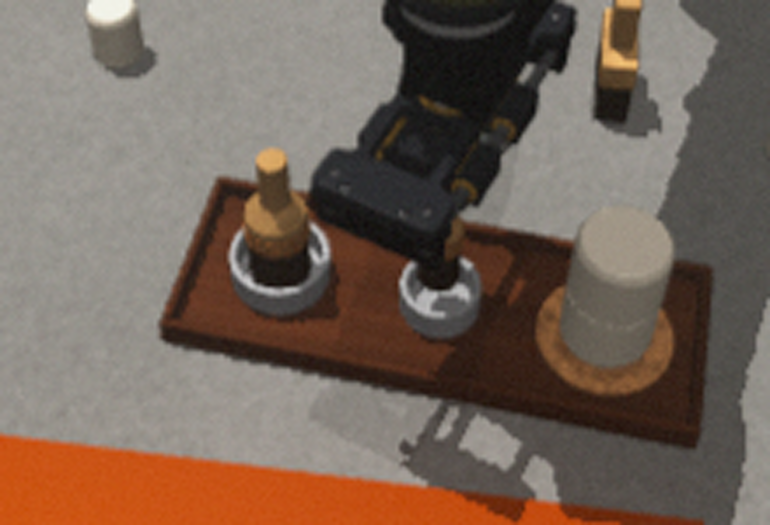

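The large brush stands in the wide pot at (275,240), and the small brush hangs over the narrow pot at (440,285). The cups are intact, so I'll lower the small brush.

Call:
{"fn": "step_arm", "kwargs": {
  "steps": [0, 1, -0.5, 10, 0, 0, 0, 0, 10, 0, 0, 0, 0, 5, 0, 0, 0, 0, 3, 0, 0, 0, 0, 1, 0, 0, 0, 0, 0, 0, 0, 0, 0, 0, 0]
}}

```text
time_s: 35.48
tool_pos: [0.609, 0.0697, 0.258]
tool_rot: [180.0, -0.0, 68.8]
force: [0.2, -0.1, -0.5]
grip_width: 0.0137
grasp_force: 12.0
```

Call:
{"fn": "step_arm", "kwargs": {
  "steps": [0, 0, 0, 0.7, 0, 0, 0, 0, 0.7, 0, 0, 0, 0, 0, 0]
}}

```text
time_s: 35.85
tool_pos: [0.6093, 0.0696, 0.2576]
tool_rot: [180.0, -0.1, 68.8]
force: [-1.5, -0.4, 7.0]
grip_width: 0.0141
grasp_force: 12.0
```

Call:
{"fn": "step_arm", "kwargs": {
  "steps": [0, 0, 0, -0.4, 0, 0.4, 0, 0, 0, 0, 0.6, 0, 0, 0, 0, 0.9, 0, 0, 0, 0, 1, 0, 0, 0, 0, 1, 0, 0, 0, 0, 1, 0, 0, 0, 0, 1, 0, 0, -20, 0, 1, 0, 0, -50, 0, 1, 0, 0, -60, 0, 1, 0, 0, -30, 0]
}}

```text
time_s: 37.22
tool_pos: [0.6094, 0.0687, 0.422]
tool_rot: [179.7, -0.2, 68.8]
force: [0.3, 0.0, -0.5]
grip_width: 0.0868
grasp_force: 0.0
```

Call:
{"fn": "step_arm", "kwargs": {
  "steps": [1, -20, -30, -20, 0, 1, -20, -30, 0, 0, 1, -20, -30, 0, 0, 1, -20, -20, 0, 0, 1, 0, 0, 0, 0, 1, 0, 0, 0, 0]
}}

```text
time_s: 37.98
tool_pos: [0.4778, 0.0346, 0.4377]
tool_rot: [179.9, -0.1, 68.8]
force: [0.4, 0.8, -0.5]
grip_width: 0.0873
grasp_force: 0.0
```

```bash
python3 - <<'E'
from h import *
shot("scene","pics/s3.png",scale=1.4)
E
```

```text
(no output)
```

View pics/s3.png

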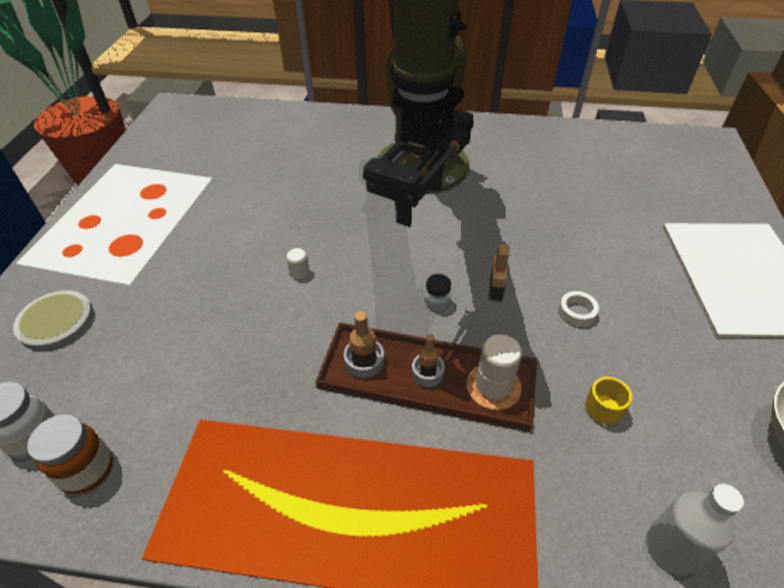

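Everything is in place: the large brush (362,340), small brush (429,360) and stacked cups (497,370) stand in the tray. The small cup (298,263) and flat brush (500,270) are unmoved, and the arm is clear.

```bash
python3 -c "
from cell import env
print(env.sign_off())"
```

```text
the job is handed in; nothing more can be done
None
```

The job is handed in at about 38 s of the allowed 134 s: the dye cup stands centred on the coaster with its twin closed on it rim to rim, both round brushes stand in their pots, and the small cup and flat brush are untouched.

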